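# Shim the rocking projector

### The arm

A 7-joint arm with a two-finger parallel gripper is mounted at the origin on the work surface. World frame = base frame: x ahead of the robot, y to its left, z up, the work surface at z = 0. Lengths are in m, angles in rad, forces in N, time in s.
With the tool pointing down it reaches from about 0.35 to 0.9 m from the base axis. Payload 8.1 kg.
Tool frame: the origin (TCP) lies at the very end of the fingers, on their centre line; the grasp point (between the pads) lies 19 mm behind it (arm.grasp_offset is the distance from the TCP to the grasp point, in m); z points along the fingers, y is the direction in which the jaws open and shut (so a half turn about z gives the same grasp; the last joint's range is limited). The gripper opens to 92 mm and grips with 3 to 60 N. Pads are 19 mm wide; open, the fingers measure 130 mm over their backs; the gripper's body (75 mm by 190 mm) begins 47 mm behind the grasp point.
Start: joints at [-1.306, 0.434, 0.025, 1.573, -0.012, 1.134, -0.075], TCP at [0.225, 0.583, 0.227] pointing down, gripper open.
Joint ranges: [-2.62, 2.62], [-0.44, 2.09], [-1.27, 1.32], [0.08, 2.57], [-1.32, 4.46], [0.12, 2], [-2.74, 2.74]. Speed limits (rad/s): [2.22, 2.22, 3.01, 3.01, 3.14, 3.14, 3.14].

### API

Orientations are given as a rotation vector (axis times angle).
In Python, from cell import arm, eyes, workorder gives the robot as it stands.
- The arm moves only by the shell command python3 -m inch 'ROWS' [FORCE]. ROWS is JSON, a list that holds one entry, the list of rows, each a list of 5 numbers: the closure, from 0 (fully open) to 1 (shut), then the shift along the tool's x, y, z in mm, then the turn about the tool's z in degrees. A call has 1 to 12 rows; each row shifts and turns the pose as measured when the row begins, along the tool's axes as they then stand; what a row does not reach is not made up. A row lasts 1/10 s, in which the tool goes at most 50 mm and 8.59 degrees, less where a joint would pass 70% of its speed; a pose out of reach is approached as far as the arm can. A call with a gripper value outside its range is refused whole. The fingers move at their own pace and stop on an object; FORCE is the grip in N (left out, the last holds). Time passes only in rows, so rows that do not move let the fingers close. It gives the time, the measured TCP pose, the force and the opening at its end, in the units of the state.
- arm.observe(): the state, without advancing time (a new reading comes with each control period).
- eyes.get_image(name): name is "side" or "top" or "wrist"; returns a dict with "frame" (400x640x3 uint8, blue, green, red), "intrinsics" (3x3 intrinsics, pixels), "rvec" (rotation vector, rad) and "tvec" (3), from world to camera coordinates, as OpenCV has them; the wrist camera has in their place "T_tool_cam" (4x4, takes a point from camera to tool coordinates, whose origin is the TCP and whose axes are the flange's). Camera axes: x right, y down, z forward; pixel columns grow to the right and rows downward; lengths in m; the calibration is good to about 2 mm. The wrist camera is an equidistant fisheye: a pixel r from the principal point sees the ray r / f radians off the axis. A picture is of the moment at which its call begins: read the wrist's pose just before it. There is no depth.
- workorder.sign_off(): hands the job in, once; it reports no verdict.
The state is a dict: "clock": time; "joints": joint angles; "dq": joint speeds; "joint_efforts": joint torques, N m; "position": TCP position; "ee_rot": TCP orientation; "force": force on the tool from outside, world axes, zero at the start; "ft_torque": the same for the moment, N m; "width": opening from 0.0 (shut) to 1.0 (fully open).
Only numpy, scipy, OpenCV 4.12 (cv2) and the standard library are available. Lean on these libraries where they do the work, as an engineer would, in place of code of your own. Each camera call takes 0.05 s, during which the arm holds its last target.

### The job

The projector on the repair bench rocks because the foot at one corner is short. With the fingertips, push the wooden wedge along the bench, thin end first, under that short foot until the projector sits level and the opposite foot bears on the bench again, then back away. Do not pick up the wedge, do not touch the projector itself or shove it along, and leave the other things alone.

Things in the scene. Friction and masses are not known exactly. Their poses are not given: they have to be found in the camera images.
- wedge: Loose bare-wood wedge, 60 g, lying flat, 130 mm long, 50 mm wide. Origin: centre of its underside; x axis along its length to the thin end (toe), z up. Thickness rises evenly from 2 mm at the toe (x = +65 mm) to 22 mm at the upright, square tail (x = -65 mm). At the start the toe points at the short foot, 30 to 70 mm from that foot's centre and up to 8 mm off line.
- wedge_tail (a point): Middle of the wedge's upright square tail face (50 x 22 mm), 11 mm above its underside: the face to push on.
- projector: Loose white projector, about 2.2 kg, case 205 x 205 mm, top about 100 mm above the bench, on four round domed rubber feet (18 mm wide) under grey lugs at its corners. Origin: underside of the SHORT foot. Other feet at (260, 0), (0, -180), (260, -180) mm in x, y. z is its own upright: vertical when level; at the start it leans 0.06 rad towards the short foot.
- short_foot (a point): Lowest point of the short foot, which is 9 mm shorter than the other three and rests on the bench at the start. The wedge goes under here and must raise it by 9 mm. The wedge takes about 5 N to push until the opposite foot lands; then the push rises to 9 to 15 N and only shoves the projector along, which is too far.
- far_foot: The foot diagonally opposite the short one, part of the projector. Its frame is the projector's (same origin and axes); the foot itself is at x = 260 mm, y = -180 mm there. At the start it is 9 mm in the air.
- jar: Bystander: small closed jar, 48 mm diameter, 60 mm tall, standing loose near the work. Origin: centre of its underside.
- tape: Bystander: roll of tape lying flat, 80 mm diameter, 20 mm tall. Origin: centre of its underside.
- driver: Bystander: screwdriver lying loose on the bench, about 200 mm long, on the robot's side of the wedge. Its x axis runs along it, handle to -x.
There are look-alikes about, which are no part of the job. What is meant by the wedge is not black or pink, and is the smaller of those in its own colour.

How it is judged:
By the outcome, as a careful person would: the job done as asked, in the order asked, and still so for the second after the job is handed in, with the robot touching nothing.
It also fails if it takes over 45 s, if anything falls off the work surface, if the arm or the gripper's body presses on something with over 40 N, if the wrist force passes 120 N, or if a joint passes its speed limit or range.

## Working session

There is one attempt and no reset: what is moved stays moved. The work goes in short steps, Python scripts to look and compute and a shell command to move; the robot and the scene stay as the last step left them, time stands still between calls to the robot, and variables do not carry over. Pictures are saved under pics/ and viewed, and the job is handed in when it is done.

```bash
mkdir -p pics; ls; python3 - <<'E'
from cell import arm, eyes
import cv2
s=arm.observe();print(s)
for n in ("side","top","wrist"):
    d=eyes.get_image(n);cv2.imwrite(f"pics/{n}0.png",d["frame"])
    print(n,{k:v for k,v in d.items() if k!="frame"})
E
```

```text
pics
{'clock': 0.0, 'joints': array([-1.30562095,  0.43523278,  0.02495045,  1.57408534, -0.01159517,
        1.13397016, -0.07510861]), 'dq': array([-0.00123205,  0.00033546, -0.00138235, -0.00025451,  0.0016247 ,
       -0.0008998 ,  0.00071629]), 'joint_efforts': array([-2.84896742e-04, -6.67834640e+01,  9.85020362e-01, -3.14474881e+01,
       -6.06066710e-02,  4.26648546e-02,  1.57648496e-04]), 'position': array([0.22457575, 0.58272589, 0.22594316]), 'ee_rot': array([-5.74508794e-01, -3.08846326e+00,  2.42471633e-03]), 'force': array([-0.27507242, -0.44656968,  0.40192691]), 'ft_torque': array([0.03510949, 0.05179265, 0.05336214]), 'width': 0.9972424080256574}
side {'intrinsics': array([[383.45890941,   0.        , 321.79222214],
       [  0.        , 383.45890941, 204.62021187],
       [  0.        ,   0.        ,   1.        ]]), 'rvec': array([ 2.13044842, -0.34631399,  0.17682139]), 'tvec': array([-0.48146681,  0.19687225,  0.61397449])}
top {'intrinsics': array([[488.26945862,   0.        , 314.64178856],
       [  0.        , 488.26945862, 201.61853834],
       [  0.        ,   0.        ,   1.        ]]), 'rvec': array([ 2.08442638, -2.13495887,  0.23604684]), 'tvec': array([0.16751302, 0.5422504 , 0.80227313])}
wrist {'intrinsics': array([[309.70691629,   0.        , 317.20213878],
       [  0.        , 309.70691629, 199.33341044],
       [  0.        ,   0.        ,   1.        ]]), 'T_tool_cam': array([[ 1.35108935e-03, -9.53897633e-01, -3.00129105e-01,
         8.18821851e-02],
       [ 9.99998824e-01,  1.50667468e-03, -2.86962011e-04,
         9.73628605e-04],
       [ 7.25929306e-04, -3.00128365e-01,  9.53898547e-01,
        -1.57228279e-01],
       [ 0.00000000e+00,  0.00000000e+00,  0.00000000e+00,
         1.00000000e+00]])}
```

View pics/top0.png

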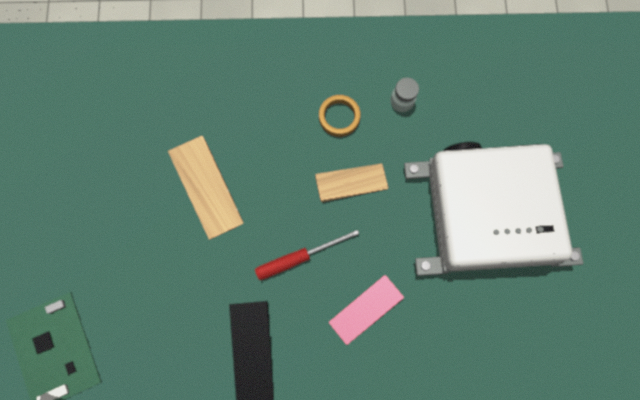

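View pics/side0.png

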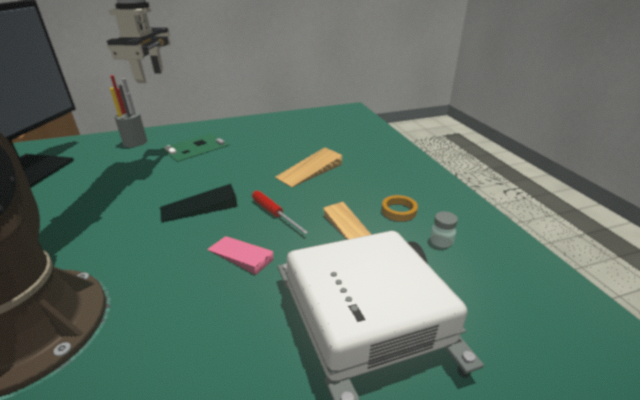

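View pics/wrist0.png

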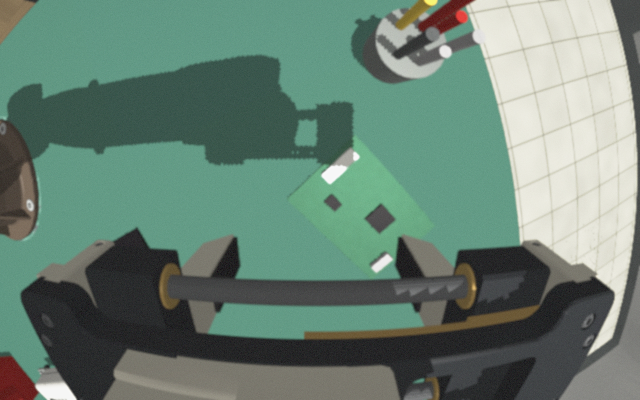

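The top view shows the wedge, the smaller wooden one, at about (351,182). Its toe points right at the lug at (417,170), which should be the short foot. The tape is at (340,115), the jar at (405,95) and the driver runs from (258,272) to (357,233). Next I'll measure them.

```bash
cat > h.py <<'E'
import numpy as np, cv2
from cell import arm, eyes
def ray(d,px):
    R=cv2.Rodrigues(d["rvec"])[0];c=-R.T@d["tvec"]
    v=R.T@np.linalg.inv(d["intrinsics"])@np.array([px[0],px[1],1.]);return c,v
def at(d,px,z):
    c,v=ray(d,px);return c+v*(z-c[2])/v[2]
def proj(d,P):
    return cv2.projectPoints(np.atleast_2d(np.array(P,float)),d["rvec"],d["tvec"],d["intrinsics"],None)[0].reshape(-1,2)
E
python3 - <<'E'
from h import *
d={n:eyes.get_image(n) for n in("top","side")}
f=d["top"]["frame"]
cv2.imwrite("pics/topz.png",cv2.resize(f[130:230,300:440],None,fx=5.5,fy=5.5,interpolation=cv2.INTER_CUBIC))
f=d["side"]["frame"]
cv2.imwrite("pics/sidez.png",cv2.resize(f[180:300,260:400],None,fx=5,fy=5,interpolation=cv2.INTER_CUBIC))
print("cam",ray(d["top"],(0,0))[0],ray(d["side"],(0,0))[0])
for p,z in(((417,170),.02),((427,266),.02),((351,182),.012),((340,115),.02),((407,88),.06),((258,272),.01),((357,233),.005)):print(p,at(d["top"],p,z).round(4))
E
```

```text
cam [0.36120263 0.16209726 0.89944173] [ 0.33399095 -0.53601841  0.49866618]
(417, 170) [ 0.6107 -0.039   0.02  ]
(427, 266) [ 0.4316 -0.0445  0.02  ]
(351, 182) [0.5925 0.0849 0.012 ]
(340, 115) [0.7237 0.1013 0.02  ]
(407, 88) [ 0.7577 -0.0222  0.06  ]
(258, 272) [0.429  0.2595 0.01  ]
(357, 233) [0.4966 0.0771 0.005 ]
```

View pics/topz.png

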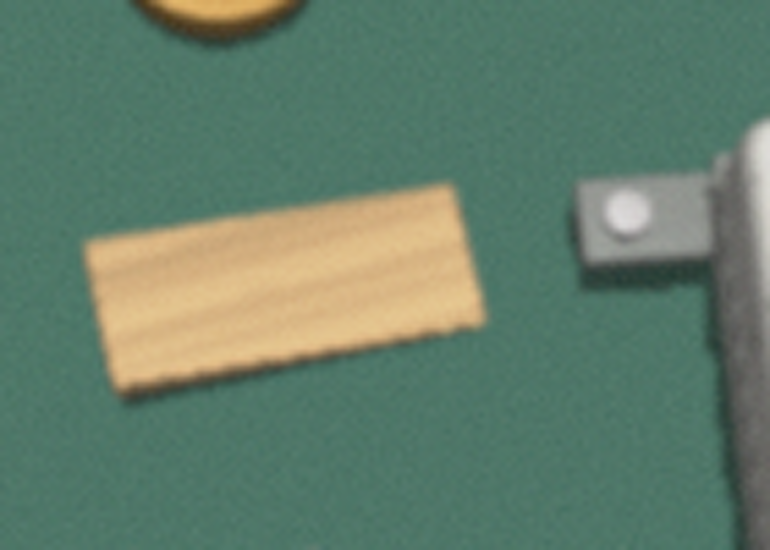

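View pics/sidez.png

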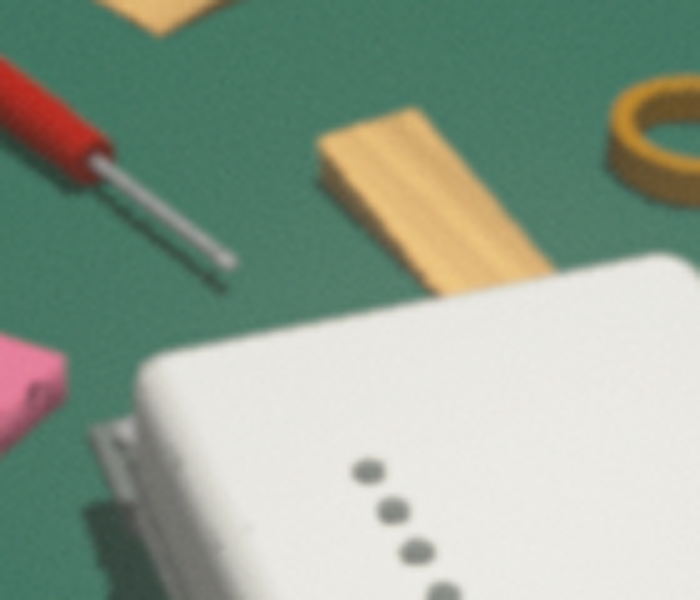

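```bash
cat >> h.py <<'E'
def Rt(s): return cv2.Rodrigues(np.array(s["ee_rot"]))[0]
def shift(target,yaw):
    "tool-frame mm shift from present pose to target, and deg turn about tool z to have tool x at world yaw (deg)"
    s=arm.observe();R=Rt(s);d=R.T@(np.array(target)-s["position"])*1000
    now=np.degrees(np.arctan2(R[1,0],R[0,0])); return d.round(1),round(-((yaw-now+180)%360-180),1),round(now,2)
E
python3 - <<'E'
from h import *
d=eyes.get_image("top")
q=lambda x,y:(300+x/5.5-.5+.5/5.5,130+y/5.5-.5+.5/5.5)
t1,t2=at(d,q(453,184),.002),at(d,q(486,324),.002)
b1,b2=at(d,q(86,242),.022),at(d,q(120,390),.022)
toe=(t1+t2)/2;tail=(b1+b2)/2
for n,p in zip("t1 t2 b1 b2 toe tail".split(),(t1,t2,b1,b2,toe,tail)):print(n,p.round(4))
print("len",np.linalg.norm((toe-tail)[:2]),"w",np.linalg.norm(t1-t2),np.linalg.norm(b1-b2))
u=(toe-tail)[:2];u/=np.linalg.norm(u);print("dir",np.degrees(np.arctan2(u[1],u[0])), "edge normal", np.degrees(np.arctan2(*(t1-t2)[[1,0]])),np.degrees(np.arctan2(*(b1-b2)[[1,0]])))
for z in(.02,.025,.03,.035):
    F=at(d,q(627,214),z);F2=at(d,(427,266),z);v=(F-toe)[:2]
    print(z,F.round(4),"sp",np.linalg.norm(F-F2),"along",v@u,"left off",u[0]*v[1]-u[1]*v[0])
tgt=np.r_[tail[:2]-u*.05,.15]
print(tgt,shift(tgt,np.degrees(np.arctan2(-u[1],-u[0]))))
E
```

```text
t1 [0.6312 0.0232 0.002 ]
t2 [0.5807 0.0145 0.002 ]
b1 [0.6076 0.1518 0.022 ]
b2 [0.556  0.1416 0.022 ]
toe [0.606  0.0188 0.002 ]
tail [0.5818 0.1467 0.022 ]
len 0.13012422095977644 w 0.05119701117652045 0.05260751284257387
dir -79.29581924857872 edge normal 9.733913316306042 11.08429124735001
0.02 [ 0.6138 -0.0328  0.02  ] sp 0.18248917847355134 along 0.05215274150586171 left off -0.0019220145498557864
0.025 [ 0.6123 -0.0317  0.025 ] sp 0.18145164993254206 along 0.050797437807035405 left off -0.0031271543857202015
0.03 [ 0.6109 -0.0306  0.03  ] sp 0.18041412139153287 along 0.04944213410820913 left off -0.004332294221584506
0.035 [ 0.6095 -0.0294  0.035 ] sp 0.1793765928505237 along 0.048086830409382844 left off -0.00553743405744881
[0.57250678 0.19582628 0.15      ] (array([-463.8, -236.2,   76.6]), np.float64(58.2), np.float64(158.92))
```

```bash
python3 -m inch '[[[1,-42,-21,0,0],[1,-42,-21,0,5],[1,-42,-18,0,5],[1,-43,-14,0,5],[1,-45,-11,0,5],[1,-46,-7,0,5],[1,-46,-3,0,5],[1,-47,1,0,5],[1,-46,5,0,5],[1,-40,8,0,5],[1,0,0,0,5],[1,0,0,0,0]]]' 20; python3 - <<'E'
from h import *
print(arm.observe()["joints"],arm.observe()["clock"]);print(shift([.5705,.1962,.08],100.7))
E
```

```text
clock: 1.5
position: [0.5304, 0.2209, 0.2252]
ee_rot: [-1.866, -2.527, -0.003]
force: [-0.8, 0.3, -0.0]
width: 0.024
[-0.75088953  0.35938031  0.35887565  1.72458108 -0.14192474  1.08156571
 -0.04759422] 1.5
(array([-35.6,  30.8, 145.2]), np.float64(6.4), np.float64(107.12))
```

```bash
python3 -m inch '[[[1,-18,15,20,6.4],[1,-18,14,30,0],[1,0,0,40,0],[1,0,0,40,0],[1,0,0,15,0],[1,0,0,0,0]]]'; python3 - <<'E'
from h import *
print(shift([.5705,.1962,.03],100.7))
for n in("wrist","top"):
    cv2.imwrite(f"pics/{n}1.png",eyes.get_image(n)["frame"])
E
```

```text
clock: 2.1
position: [0.5681, 0.1988, 0.0767]
ee_rot: [-1.979, -2.438, -0.012]
force: [0.3, 0.5, 0.6]
width: 0.007
(array([-3.3,  1.5, 46.7]), np.float64(1.2), np.float64(101.86))
```

View pics/wrist1.png

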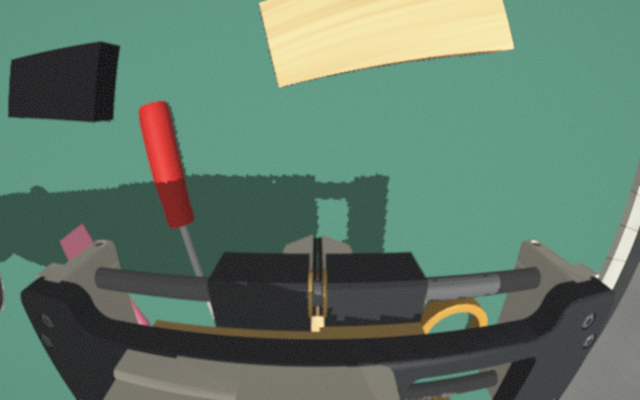

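View pics/top1.png

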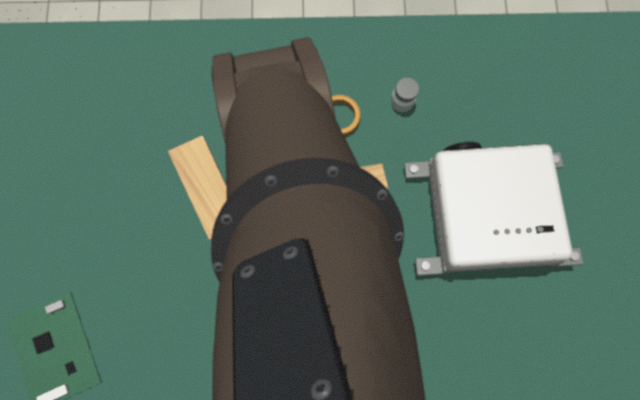

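The wrist view shows shut fingertips near (318,245), with clear bench behind them. The driver is at (175,170) and the large wedge is well off to the side. The arm hides the wedge in the top view. Next I'll descend behind the tail.

```bash
python3 -m inch '[[[1,-3,1.5,25,1.2],[1,0,0,25,0],[1,0,0,17,0],[1,0,0,0,0]]]'; python3 - <<'E'
from h import *
print(shift([.5705,.1962,.009],100.7))
cv2.imwrite(f"pics/side2.png",eyes.get_image("side")["frame"])
E
```

```text
clock: 2.6
position: [0.5769, 0.2015, 0.0177]
ee_rot: [1.996, 2.42, 0.035]
force: [-0.5, 0.1, 0.2]
width: 0.001
(array([-4.1, -7.4,  8.5]), np.float64(0.3), np.float64(100.97))
```

View pics/side2.png

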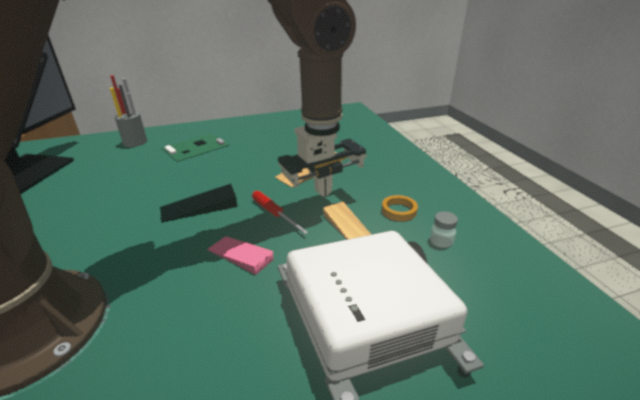

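The side view shows the fingertips at (323,190), behind the wedge tail at (335,208) and clear of the driver and tape.

```bash
python3 -m inch '[[[1,-2,-7,5,0],[1,-2,0,3,0],[1,0,0,0,0]]]'; python3 - <<'E'
from h import *
print(shift([.5705,.1962,.009],100.7),Rt(arm.observe())[:,2])
E
```

```text
clock: 2.95
position: [0.5735, 0.1976, 0.0144]
ee_rot: [1.992, 2.419, 0.046]
force: [-0.2, 0.8, -0.1]
width: 0.004
(array([-0.8, -3.3,  5.3]), np.float64(0.4), np.float64(101.06)) [ 0.02468476  0.01776458 -0.99953743]
```

```bash
python3 -m inch '[[[1,-5,-3,4,0],[1,-10,-2,2,0.4],[1,-10,0,0,0],[1,0,0,0,0],[1,0,0,0,0]]]'; python3 - <<'E'
from h import *
print(shift([.5705,.1962,.009],100.7),Rt(arm.observe())[:,2])
E
```

```text
clock: 3.45
position: [0.5743, 0.1689, 0.0087]
ee_rot: [2.002, 2.409, 0.048]
force: [0.3, 0.3, -0.1]
width: 0.004
(array([27.6,  1.3,  0.1]), np.float64(-0.2), np.float64(100.54)) [ 0.02638944  0.01791762 -0.99949115]
```

```bash
python3 -m inch '[[[1,-5,1,0,0],[1,-4,0,0,0],[1,-2,0,0,0],[1,0,0,0,0]]]'; python3 -m inch '[[[1,-4,0,0,0],[1,-4,0,0,0],[1,-3,0,0,0]]]';  python3 - <<'E'
from h import *
print(shift([.5705,.1962,.009],100.7),Rt(arm.observe())[:,2])
for n in("side","top"):
    cv2.imwrite(f"pics/{n}3.png",eyes.get_image(n)["frame"])
E
```

```text
clock: 3.85
position: [0.5779, 0.1575, 0.0086]
ee_rot: [2.002, 2.409, 0.049]
force: [-0.3, 0.1, 0.2]
width: 0.002
clock: 4.15
position: [0.5798, 0.1475, 0.0085]
ee_rot: [2.0, 2.411, 0.05]
force: [0.0, 1.1, 0.5]
width: 0.004
(array([49.6, -0.2,  0.2]), np.float64(-0.0), np.float64(100.66)) [ 0.02657818  0.01922405 -0.99946187]
```

View pics/side3.png

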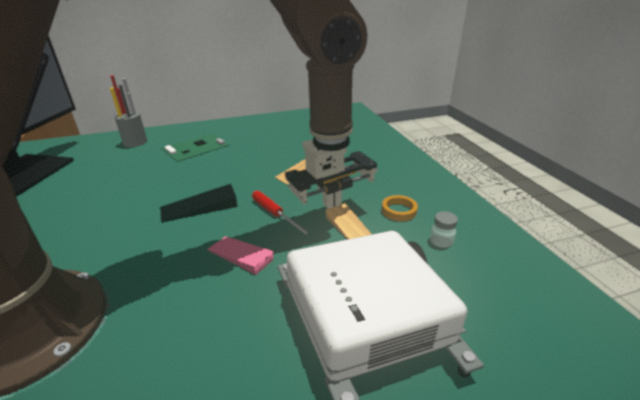

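View pics/top3.png

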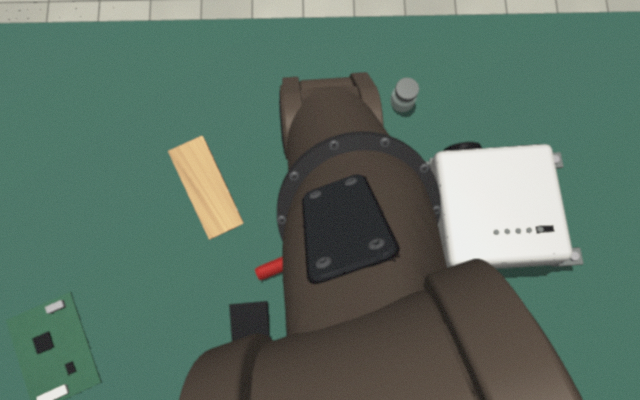

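```bash
python3 -m inch '[[[1,-6,0,0,0],[1,-6,0,0,0],[1,-6,0,0,0],[1,-6,0,0,0],[1,0,0,0,0]]]'; python3 -m inch '[[[1,-5,0,0,0],[1,-5,0,0,0]]]';  python3 -m inch '[[[1,-5,0,0,0],[1,-5,0,0,0]]]';  python3 - <<'E'
from h import *
print(shift([.5705,.1962,.009],100.7),Rt(arm.observe())[:,2])
for n in("side","wrist"):
    cv2.imwrite(f"pics/{n}4.png",eyes.get_image(n)["frame"])
E
```

```text
clock: 4.75
position: [0.5848, 0.1212, 0.0083]
ee_rot: [2.001, 2.41, 0.05]
force: [-0.7, -0.1, 0.6]
width: 0.007
clock: 4.95
position: [0.5867, 0.1115, 0.0081]
ee_rot: [2.001, 2.411, 0.05]
force: [0.3, 4.3, 3.2]
width: 0.003
clock: 5.15
position: [0.5881, 0.1047, 0.0081]
ee_rot: [1.999, 2.416, 0.054]
force: [-1.1, 5.6, 1.1]
width: 0.004
(array([93.2, -0.2,  0.8]), np.float64(0.1), np.float64(100.81)) [ 0.02592418  0.02338041 -0.99939046]
```

View pics/side4.png

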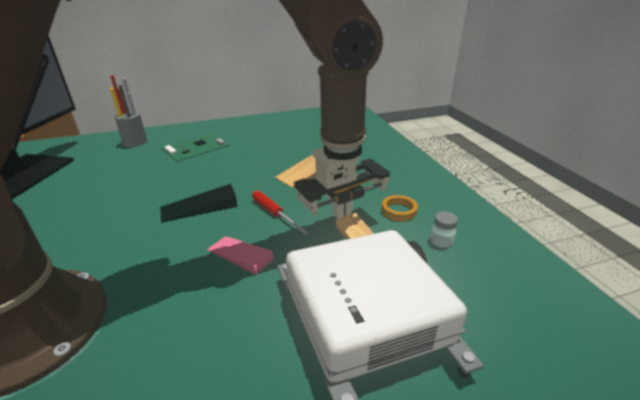

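The wedge is under the foot. The push is 5.6 N, as stated, so I'll carry on in small steps.

```bash
C='from h import *
print(shift([.5705,.1962,.009],100.7))'
python3 -m inch '[[[1,-5,0,0,0],[1,-5,0,0,0],[1,-5,0,0,0],[1,-5,0,0,0]]]'; python3 -c "$C"; python3 -m inch '[[[1,-5,0,0,0],[1,-5,0,0,0],[1,-5,0,0,0]]]';   python3 -c "$C"
```

```text
clock: 5.65
position: [0.5916, 0.0894, 0.0082]
ee_rot: [1.996, 2.423, 0.06]
force: [-0.8, 6.2, 2.4]
width: 0.009
(array([108.8,  -0.2,   1.7]), np.float64(0.4), np.float64(101.06))
clock: 5.95
position: [0.5941, 0.0787, 0.0082]
ee_rot: [-1.991, -2.427, -0.064]
force: [-0.4, 5.9, 2.7]
width: 0.006
(array([119.9,  -0.2,   2.5]), np.float64(0.6), np.float64(101.29))
```

```bash
C='from h import *
print(shift([.5705,.1962,.009],100.7))'
python3 -m inch '[[[1,-5,0,0,-0.4],[1,-4,0,0,0],[1,-4,0,0,0]]]'; python3 -c "$C"; python3 -m inch '[[[1,-3,0,0,0]]]'; python3 -c 'from h import *
print(shift([.5705,.1962,.009],100.7))
import numpy as np
a=cv2.imread("pics/side0.png")[200:400,270:490];d=eyes.get_image("side");cv2.imwrite("pics/side5.png",d["frame"]);b=d["frame"][200:400,270:490]
cv2.imwrite("pics/cmp5.png",cv2.resize(np.hstack([a,b]),None,fx=1.8,fy=1.8,interpolation=cv2.INTER_CUBIC))'
```

```text
clock: 6.25
position: [0.596, 0.0697, 0.0083]
ee_rot: [-1.976, -2.435, -0.068]
force: [-1.8, 5.8, 2.3]
width: 0.004
(array([129. ,   1.1,   3.4]), np.float64(1.2), np.float64(101.91))
clock: 6.35
position: [0.5964, 0.0678, 0.0083]
ee_rot: [-1.974, -2.434, -0.069]
force: [-1.5, 4.9, 2.6]
width: 0.004
(array([130.9,   1.1,   3.7]), np.float64(1.3), np.float64(101.96))
```

View pics/cmp5.png

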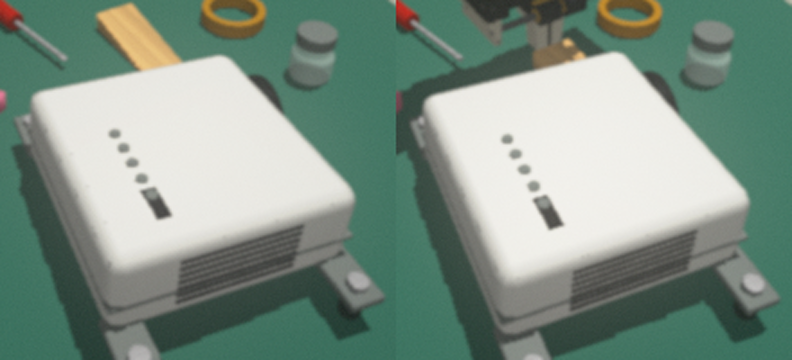

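```bash
cat > lvl.py <<'E'
from h import *
from scipy.optimize import least_squares
import sys
d=eyes.get_image("side");d0=cv2.imread("pics/side0.png")
cv2.imwrite(sys.argv[1],d["frame"])
top=eyes.get_image("top")
F=np.array([.611,-.031,0]);B=at(top,(428,266),.03) if 0 else np.array([.431,-.043,0])
ey=(F-B)/np.linalg.norm(F-B);ex=np.array([ey[1],-ey[0],0])
H1=F+.26*ex;H2=F-.18*ey;k=(H2-H1)/np.linalg.norm(H2-H1)
G=(H1+H2)/2
# sense: positive angle lifts short foot
if (np.cross(k,F-G))[2]<0:k=-k
def rot(P,a):return (P-G)@cv2.Rodrigues(k*a)[0].T+G
a0=-.061
n=rot(G+np.array([[0,0,1.]]),a0)[0]-G
p0=rot(F+.13*ex-.09*ey+np.array([[0,0,.1]]),a0)[0]
g0=cv2.cvtColor(d0,cv2.COLOR_BGR2GRAY);g1=cv2.cvtColor(d["frame"],cv2.COLOR_BGR2GRAY)
m=np.zeros_like(g0);cv2.fillConvexPoly(m,np.array([[300,272],[385,245],[445,300],[350,335]]),255)
pts=cv2.goodFeaturesToTrack(g0,25,.03,5,mask=m)
q,st,er=cv2.calcOpticalFlowPyrLK(g0,g1,pts,None,winSize=(15,15),maxLevel=2)
ok=(st.ravel()==1)&(er.ravel()<12);p=pts[ok].reshape(-1,2);q=q[ok].reshape(-1,2)
def onpl(px):
    c,v=ray(d,px);return c+v*(n@(p0-c))/(n@v)
X=np.array([onpl(x) for x in p])
f=lambda w:(proj(d,rot(X,w[0])+np.array([w[1],w[2],0]))-q).ravel()
r=least_squares(f,[0.03,0,0],loss="soft_l1",f_scale=.3)
print("n",len(p),"tilt gained",r.x[0],"of .061; shift mm",r.x[1:]*1000,"rms",np.sqrt(np.mean(r.fun**2)))
r=least_squares(lambda w:f([w[0],0,0]),[0.03],loss="soft_l1",f_scale=.3);print("no shift:",r.x,np.sqrt(np.mean(r.fun**2)),"flow",np.median(q-p,axis=0))
E
python3 lvl.py pics/side6.png
```

```text
n 11 tilt gained 0.04555044519390973 of .061; shift mm [-1.0241552  -0.90396153] rms 0.1381677601799482
no shift: [0.05450337] 0.16873519032172238 flow [-2.2125854  4.4114075]
```

```bash
C='from h import *
print(shift([.5705,.1962,.009],100.7))'
for i in 1; do python3 -m inch '[[[1,-3,0,0,0.3]]]'; python3 -m inch '[[[1,-3,0,0,0.3]]]'; done; python3 -c "$C"; python3 lvl.py pics/side7.png
```

```text
clock: 6.6
position: [0.597, 0.0658, 0.0083]
ee_rot: [-1.979, -2.43, -0.07]
force: [-0.8, 7.5, 3.3]
width: 0.0
clock: 6.7
position: [0.5975, 0.0645, 0.0083]
ee_rot: [-1.983, -2.424, -0.072]
force: [-2.5, 8.6, 4.0]
width: 0.007
(array([134.4,  -0.4,   4.1]), np.float64(0.8), np.float64(101.47))
n 11 tilt gained 0.05253130177489042 of .061; shift mm [-0.53119509 -0.31484591] rms 0.13029862951997145
no shift: [0.05658965] 0.16304235637453096 flow [-2.3341064  4.6322327]
```

```bash
C='from h import *
print(shift([.5705,.1962,.009],100.7))'
python3 -m inch '[[[1,-2,0,0,0.2]]]'; python3 -m inch '[[[1,-3,0,0,0.2]]]';  python3 -c "$C"; python3 lvl.py pics/side8.png
```

```text
clock: 6.9
position: [0.5977, 0.064, 0.0083]
ee_rot: [-1.985, -2.421, -0.073]
force: [-3.1, 8.3, 3.0]
width: 0.006
clock: 7.0
position: [0.598, 0.0637, 0.0083]
ee_rot: [-1.985, -2.418, -0.076]
force: [-2.4, 10.5, 4.5]
width: 0.004
(array([135.3,  -1.2,   4.7]), np.float64(0.6), np.float64(101.26))
n 11 tilt gained 0.05241319426515126 of .061; shift mm [-0.59488226 -0.35184013] rms 0.13687793594228692
no shift: [0.05694531] 0.17593401769975237 flow [-2.366516   4.6311646]
```

The push rose to 10.5 N, the tool stalled at the predicted travel, and the projector picture stopped changing. I take that as the far foot landing. I'll back off and check.

```bash
python3 -m inch '[[[1,3,0,0,0],[1,8,0,0,0],[1,15,0,0,0],[1,25,0,0,0],[1,25,0,-10,0],[1,10,0,-30,0],[1,0,0,-40,0],[1,0,0,-40,0],[1,0,0,-30,0],[1,0,0,0,0]]]';python3 lvl.py pics/side9.png; python3 - <<'E'
from h import *
print(arm.observe()["joints"])
w=eyes.get_image("wrist");t=eyes.get_image("top");cv2.imwrite("pics/wrist9.png",w["frame"]);cv2.imwrite("pics/top9.png",t["frame"])
a=cv2.imread("pics/side0.png")[330:400,280:500];b=cv2.imread("pics/side9.png")[330:400,280:500]
cv2.imwrite("pics/cmp9.png",cv2.resize(np.vstack([a,b]),None,fx=3.5,fy=3.5,interpolation=cv2.INTER_CUBIC))
E
```

```text
clock: 8.1
position: [0.574, 0.1487, 0.1642]
ee_rot: [-1.986, -2.419, -0.064]
force: [-0.3, -0.4, -1.0]
width: 0.005
n 11 tilt gained 0.0522241491067287 of .061; shift mm [-0.62666783 -0.37491065] rms 0.13444213857493809
no shift: [0.05700895] 0.17671024509311492 flow [-2.362976  4.635254]
[-0.56739894  0.43871053  0.33870985  1.78099571 -0.21758253  0.93339717
  0.06551549]
```

View pics/cmp9.png

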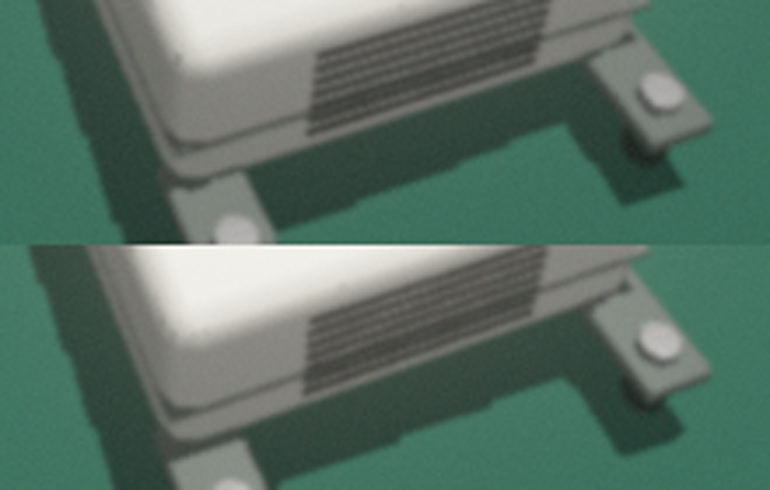

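View pics/top9.png

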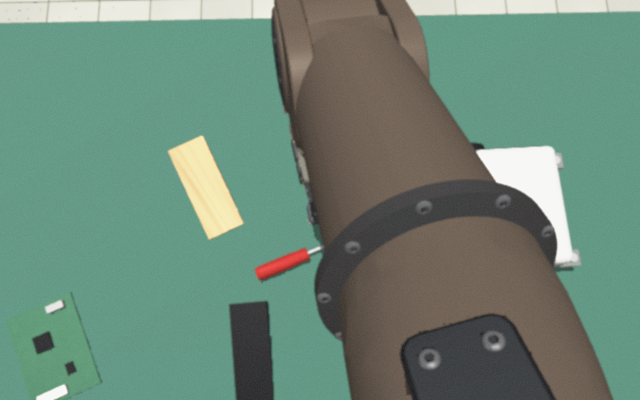

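View pics/side9.png

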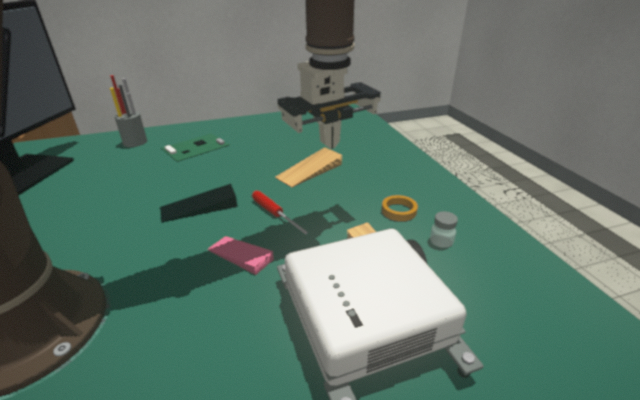

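The side view shows the projector almost level and the wedge tail at (362,230), and nothing else has moved. The arm hides the top view, so I'll move it away and measure.

```bash
python3 -m inch '[[[1,20,0,-20,0],[1,40,0,-10,0],[1,45,10,0,0],[1,45,10,0,0],[1,45,10,0,0],[1,45,10,0,0],[1,45,10,0,0],[1,45,10,0,0],[1,45,10,0,0],[1,45,10,0,0],[1,0,0,0,0]]]'; python3 - <<'E'
from h import *
t=eyes.get_image("top");cv2.imwrite("pics/top10.png",t["frame"])
cv2.imwrite("pics/topz10.png",cv2.resize(t["frame"][130:290,300:600],None,fx=2.6,fy=2.6,interpolation=cv2.INTER_CUBIC))
E
```

```text
clock: 9.4
position: [0.5619, 0.5833, 0.1779]
ee_rot: [-1.993, -2.4, -0.003]
force: [-1.8, 0.5, -0.2]
width: 0.01
```

View pics/top10.png

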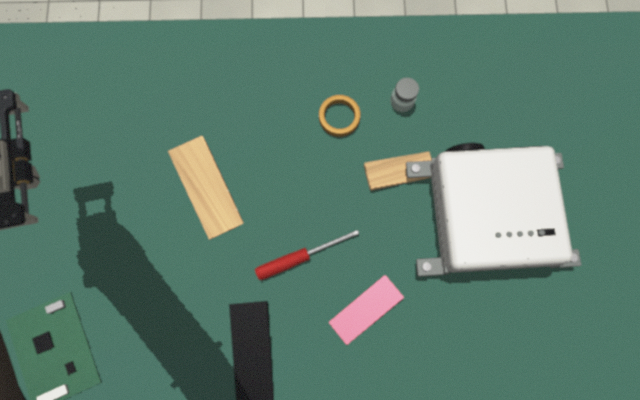

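View pics/topz10.png

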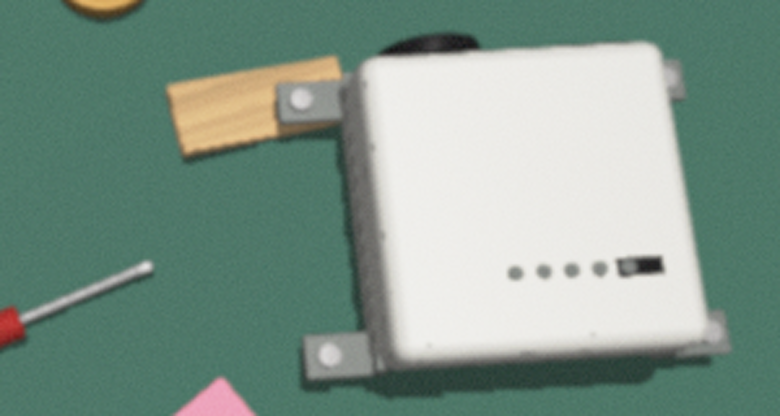

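Top view: the wedge is under the lug, tail at about (368,177) and screw at (416,168). Now a joint tilt fit from both cameras.

```bash
cat > lvl2.py <<'E'
from h import *
from scipy.optimize import least_squares
F=np.array([.611,-.031,0]);B=np.array([.431,-.041,0])
ey=(F-B)/np.linalg.norm(F-B);ex=np.array([ey[1],-ey[0],0])
H1=F+.26*ex;H2=F-.18*ey;k=(H2-H1)/np.linalg.norm(H2-H1);G=(H1+H2)/2
if (np.cross(k,F-G))[2]<0:k=-k
rot=lambda P,a:(P-G)@cv2.Rodrigues(k*a)[0].T+G
n=rot(G+np.array([[0,0,1.]]),-.061)[0]-G;p0=rot(F+.13*ex-.09*ey+np.array([[0,0,.1]]),-.061)[0]
obs=[]
for nm,poly in(("side",[[300,272],[385,245],[445,300],[350,335]]),("top",[[430,143],[560,143],[575,270],[440,275]])):
    d=eyes.get_image(nm);g0=cv2.imread(f"pics/{nm}0.png",0);g1=cv2.cvtColor(d["frame"],cv2.COLOR_BGR2GRAY)
    if nm=="top":poly=[[480,215],[562,215],[562,245],[480,245]]
    m=np.zeros_like(g0);cv2.fillConvexPoly(m,np.array(poly),255)
    pts=cv2.goodFeaturesToTrack(g0,25,.03,4,mask=m)
    q,st,er=cv2.calcOpticalFlowPyrLK(g0,g1,pts,None,winSize=(13,13),maxLevel=2)
    ok=(st.ravel()==1)&(er.ravel()<12);p=pts[ok].reshape(-1,2);q=q[ok].reshape(-1,2)
    X=[]
    for x in p:
        c,v=ray(d,x);X.append(c+v*(n@(p0-c))/(n@v))
    obs.append((d,np.array(X),q));print(nm,len(p),"flow",np.median(q-p,0))
    print("  model full-level flow",np.median(proj(d,rot(np.array(X),.061))-proj(d,np.array(X)),0))
def f(w):
    o=[]
    for d,X,q in obs:
        C=X.mean(0);Y=rot(X,w[0])
        o.append((proj(d,Y+np.array([w[1],w[2],0]))-q).ravel()/np.sqrt(len(q)))
    return np.concatenate(o)
r=least_squares(f,[.03,0,0]);print("tilt",r.x[0],"shift mm",r.x[1:]*1e3,"cost",r.cost)
t=obs[1][0]
q=lambda x,y:(300+(x+.5)/2.6-.5,130+(y+.5)/2.6-.5)
tail=(at(t,q(167,86),.022)+at(t,q(186,157),.022))/2
print("tail",tail,"tail->foot",[np.linalg.norm((at(t,q(301,98),z)-tail)[:2]) for z in(.03,.034,.038)])
E
python3 lvl2.py
```

```text
side 13 flow [-2.405548   4.6476746]
  model full-level flow [-2.43611021  4.96428802]
top 10 flow [1.6895752 3.1713943]
  model full-level flow [1.64526467 3.24231122]
tilt 0.05411296029014879 shift mm [-0.42708775 -0.25244482] cost 0.021966296687994945
tail [0.60003155 0.05447422 0.022     ] tail->foot [np.float64(0.08957603635808137), np.float64(0.08852128569732308), np.float64(0.08747847328563627)]
```

```bash
python3 -m inch '[[[1,0,0,0,0],[1,0,0,0,0]]]'; python3 - <<'E'
from cell import workorder,arm
print(abs(arm.observe()["dq"]).max());print(workorder.sign_off())
E
```

```text
clock: 9.75
position: [0.5678, 0.5715, 0.1794]
ee_rot: [-2.011, -2.393, 0.001]
force: [-0.2, 0.3, 0.2]
width: 0.007
0.014714449389951971
the job is handed in; nothing more can be done
None
```

I pushed the small wooden wedge toe-first under the short foot with the shut fingertips, then backed the arm well clear and handed the job in at 9.75 s. I believe the projector now sits level with the far foot on the bench. I inferred that from force and picture changes, since no camera view showed the far foot on the bench.

- **Landing:** The push held at about 5–6 N while the wedge slid, then rose to 7.5, 8.6 and 10.5 N. By the end the tool had almost stopped and the projector picture no longer changed. This happened at the travel I had predicted, so I took it as the far foot landing and stopped.
- **Level:** After backing off, the top camera showed about 98% of the picture movement expected for full levelling, and the side camera about 94%. The joint fit was lower: 0.054 rad of the 0.06 expected.
- **Wedge position:** I measured 87–90 mm from tail to foot, against about 85 mm ideal. That would put the foot up to roughly 0.5 mm short of the full 9 mm, but it is about what I would expect from the camera calibration and my assumed lug height. These two checks therefore don't fully confirm the landing; I relied on the force rise.
- **Everything else:** The projector shifted less than about 0.5 mm in the fit. The jar, tape, driver and look-alikes appear unmoved in the pictures, and the robot was touching nothing at hand-in.

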